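# Draw the wide punching board out to the stop bar

### The job

Two white punching boards lie half under the low plywood riser on the leather bench. Press down on top of the wide one and drag it out towards you until its near edge rests squarely against the dark steel stop bar, lying flat. Leave the narrow board where it is.

Things in the scene. Friction and masses are not known exactly. Their poses are not given: they have to be found in the camera images.
- wide_board: loose flat white plastic slab, 160 mm along x, 130 along y, 12 thick, 0.24 kg, too wide to grasp. Origin: centre of its underside; x away from the robot (near edge at x = -80 mm), z up. At first 70 to 100 mm of its near end shows, the rest is under the riser. Underside smooth (slides easily), top textured (fingertips grip it): 8 to 20 N pressed down on the part that shows is enough to drag it.
- narrow_board: the other board, to be left alone: same material, length and thickness (160 x 90 x 12 mm, 0.165 kg), same axes and origin. The two boards lie side by side in the riser's two bays, either one on the left.
- riser: fixed low shelf, 220 mm along x, 430 along y, top at 47 mm, plank underside at 32; origin: centre of its footprint, x away from the robot, front edge at x = -110 mm. Legs at y = 0 and +-207 mm make two bays. Spools and a jar, up to 110 mm above the bench, stand on its rear half. A small spool (22 mm wide, 30 high) stands on the bench between the boards' paths, 80 to 110 mm before the front edge.
- stop_bar: fixed dark steel bar, 16 mm along x, 460 along y, 14 high, on the bench between robot and riser, parallel to the riser and centred on it. Origin: centre of its underside; x away from the robot, so the face that the board meets is at x = +8 mm. The face is 195 to 235 mm from the riser's front edge.
Things that resemble listed ones, but are neither listed nor needed, are in the scene too. What is shaped like the wide_board but orange is not meant.

How it is judged:
By the outcome, as a careful person would: the job done as asked, in the order asked, and still so for the second after the job is handed in, with the robot touching nothing.
It also fails if it takes over 32 s, if anything falls off the work surface, if the arm or the gripper's body presses on something with over 40 N, if the wrist force passes 120 N, or if a joint passes its speed limit or range.

### The arm

A 6-joint arm with a two-finger parallel gripper is mounted at the origin on the work surface. World frame = base frame: x ahead of the robot, y to its left, z up, the work surface at z = 0. Lengths are in mm, angles in rad, forces in N, time in s.
With the tool pointing down it reaches from about 425 to 950 mm from the base axis. Payload 3.5 kg.
Tool frame: the origin (TCP) lies on the centre line of the jaws, within the pads' length; the fingertips stand arm.tcp_to_tips ahead of it and the grasp point (between the pads) lies 11 mm behind it (arm.tcp_to_tips is the distance from the TCP to the fingertips, in mm); z points along the fingers, y is the line along which they close (so a half turn about z gives the same grasp; the last joint's range is limited). The gripper opens to 85 mm and grips with 20 to 120 N. Pads are 22 mm wide; open, the fingers measure 114 mm over their backs; the gripper's body (76 mm by 85 mm) begins 54 mm behind the grasp point. The pads swing forward as they close: fully open they stand 13 mm farther back than shut.
Start: joints at [-1.404, 0.286, 1.577, -0, 1.279, -0.15], TCP at [210.304, -641.388, 239.325] pointing down, gripper open.
Joint ranges: [-2.77, 2.77], [-0.9, 2.22], [0.21, 2.48], [-1.53, 4.67], [0.24, 2.81], [-2.84, 2.84]. Speed limits (rad/s): [2.79, 2.79, 3.14, 3.14, 3.14, 3.14].

### API

Orientations are given as a rotation vector (axis times angle).
In Python, from cell import telemetry, imaging, workorder, arm gives the robot as it stands.
- The arm moves only by the tool play_rows, never from a script. Its argument "deltas" is a list of rows, each a list of 6 numbers: the shift along the tool's x, y, z as a fraction of full scale, then the turn, a rotation vector about the tool's x, y, z as a fraction of full scale. In form: [[tx, ty, tz, wx, wy, wz], ...]. A call has 1 to 12 rows; each row shifts and turns the commanded pose from where the row before left it, along the tool's axes as they then stand; what a row does not reach is not made up. Full scale, the value 1, is 0.04 m for a shift and 8 degrees for a turn. A row lasts 1/8 s, in which the tool goes at most 62.5 mm and 10.7 degrees, less where a joint would pass 70% of its speed; a pose out of reach is approached as far as the arm can. A call with a number of a shift or a turn outside -1 to 1 is refused whole. A call with a gripper value outside its range is refused whole. "hand" is the gripper's target within -1 to 1 (fully open at 1, half-way at 0, shut at -1), set as the call begins (left out, the last holds). The fingers move at their own pace and stop on an object; "grip_force" is the grip in N (left out, the last holds). Time passes only in rows, so rows that do not move let the fingers close. It gives the time, the measured TCP pose, the force, the opening and the grip force at its end, in the units of the state.
- telemetry.sense(): the state, without advancing time (a new reading comes with each control period).
- imaging.grab_frame(name): name is "side" or "top" or "wrist"; returns the picture (420x560x3 uint8, blue, green, red); there is no depth.
- imaging.camera_info(name): a dict with "vfov" (degrees; the focal length in pixels is half the picture's height over the tangent of half this angle, whatever the lens; pixels are square), "cx", "cy" (the principal point, pixels), "R" (3x3) and "t" (3): a world point X has camera coordinates R X + t. Camera axes: x right, y down, z forward; pixel columns grow to the right and rows downward; lengths in mm; the calibration is good to about 2 mm. A picture is of the moment at which its call begins: read the wrist's pose just before it. camera_info takes no time and is no camera call; for the wrist camera it gives the pose at the moment of the call.
- workorder.finish_job(): hands the job in; it is judged then, once.
The state is a dict: "time_s": time; "joint_positions": joint angles; "joint_velocities": joint speeds; "joint_efforts": joint torques, N m; "tool_pos": TCP position; "orientation": TCP orientation; "contact_force": force on the tool from outside, world axes, zero at the start; "moment": the same for the moment, N m; "opening": opening from 0.0 (shut) to 1.0 (fully open); "grip_force": force on a finger pad.
Only numpy, scipy, OpenCV 4.12 (cv2) and the standard library are available. Lean on these libraries where they do the work, as an engineer would, in place of code of your own. Each camera call takes 0.05 s, during which the arm holds its last target. There are 200 camera calls.

## Working session

There is one attempt and no reset: what is moved stays moved. The work goes in short steps, Python scripts to look and compute and a tool call to move; the robot and the scene stay as the last step left them, time stands still between calls to the robot, and variables do not carry over. Pictures are saved under pics/ and viewed, at most 10 in all, crops included, and the job is handed in when it is done.

Besides the shell and the picture viewer there is one more tool, called after ">>>" as name(argument=value, ...) on one line, values as JSON. play_rows: Moves the arm, as the interface text tells. Its arguments: {"type":"object","properties":{"deltas":{"type":"array","items":{"type":"array","items":{"type":"number"}}},"hand":{"type":"number"},"grip_force":{"type":"number"}},"required":["deltas"]}

```bash
mkdir -p pics
python3 - <<'E'
from cell import telemetry, imaging, workorder, arm
import cv2,numpy as np
for n in("top","side"):
    cv2.imwrite(f"pics/{n}1.png",cv2.resize(imaging.grab_frame(n),(800,600),interpolation=cv2.INTER_CUBIC))
    print(n,imaging.camera_info(n))
print(telemetry.sense(),arm.tcp_to_tips)
E
```

```text
top {'vfov': 44.96744007203451, 'cx': 280.0902554629602, 'cy': 215.00422235669885, 'R': array([[ 6.30736279e-03, -9.99978481e-01,  1.80429628e-03],
       [-9.90291888e-01, -6.49679945e-03, -1.38851608e-01],
       [ 1.38860342e-01, -9.10992507e-04, -9.90311555e-01]]), 't': array([ -30.15839705,  527.07617126, 1121.22440499])}
side {'vfov': 49.11628690736231, 'cx': 283.42067936435046, 'cy': 216.95230397985483, 'R': array([[-0.90701784, -0.42107369, -0.00394655],
       [-0.32203202,  0.69965394, -0.63779286],
       [ 0.27131902, -0.57721859, -0.77019782]]), 't': array([ 466.09647447,  208.143154  , 1092.89237655])}
{'time_s': 0.1, 'joint_positions': array([-1.40400973e+00,  2.87076533e-01,  1.57804959e+00, -1.33525934e-05,
        1.27861608e+00, -1.49982301e-01]), 'joint_velocities': array([-0.000154  , -0.00202213, -0.00384969, -0.00087536,  0.00111015,
        0.00297767]), 'joint_efforts': array([ 5.47758791e-04, -4.07300162e+01, -2.93699151e+01, -1.65409028e-04,
        3.44847038e-03, -1.94730951e-06]), 'tool_pos': array([ 210.19872285, -640.81762104,  238.07557157]), 'orientation': array([-3.10014711e+00, -4.95168650e-01,  4.84145473e-05]), 'contact_force': array([-0.6431294 , -0.54790292, -0.22012669]), 'moment': array([ 0.02095283, -0.03863016, -0.00854351]), 'grip_force': 0.0, 'opening': 0.9975375244903769} 8.0
```

View pics/top1.png

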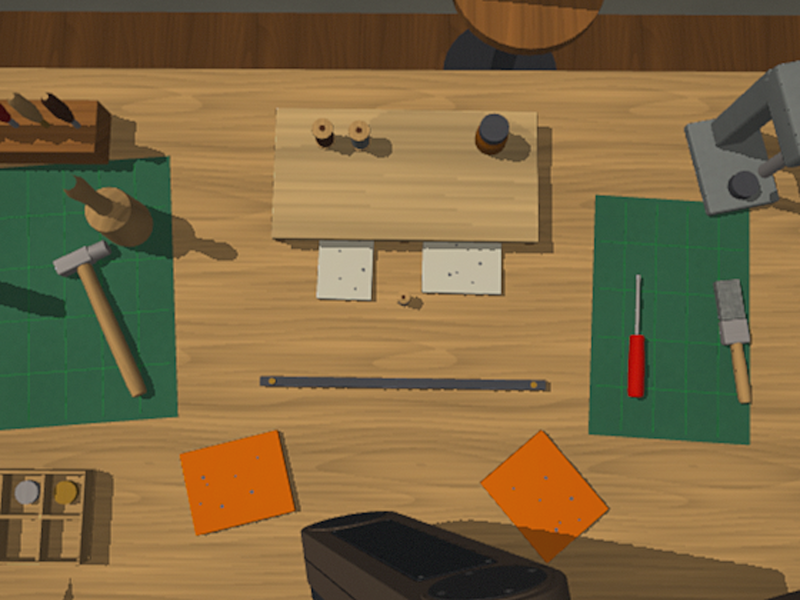

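View pics/side1.png

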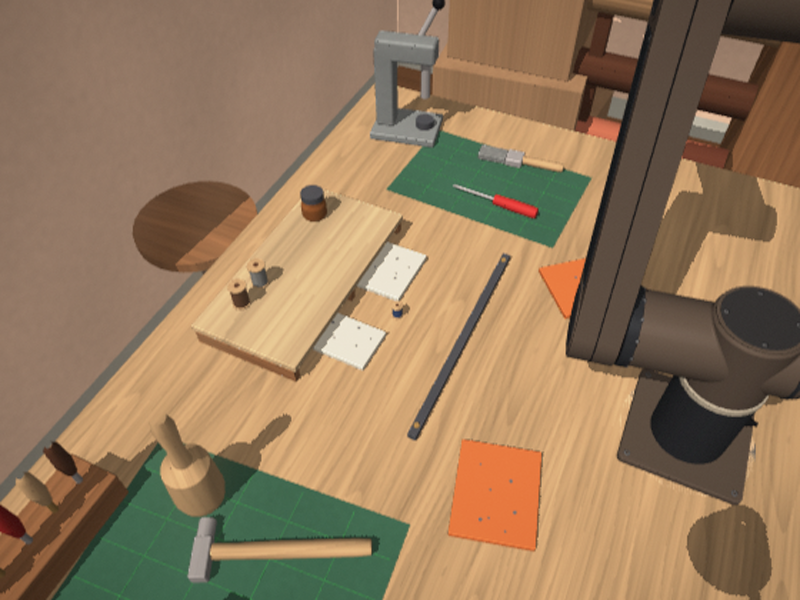

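The wide board is on the right at about (422..502, 247..295), the narrow one on the left at (317..373). The bar is at row 380 and the small spool at (404,298). I'll enlarge this area for better corner positions.

```bash
cat > h.py <<'E'
import numpy as np
from cell import imaging
def px2w(n,u,v,z):
    c=imaging.camera_info(n);f=210/np.tan(np.radians(c["vfov"]/2))
    d=c["R"].T@np.array([(u-c["cx"])/f,(v-c["cy"])/f,1]);o=-c["R"].T@c["t"]
    return (o+d*(z-o[2])/d[2])[:2].round(1)
E
python3 - <<'E'
from cell import imaging
import cv2
im=imaging.grab_frame("top")[155:281,180:390]
cv2.imwrite("pics/crop.png",cv2.resize(im,None,fx=3.8,fy=3.8,interpolation=cv2.INTER_CUBIC))
E
```

```text
(no output)
```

View pics/crop.png

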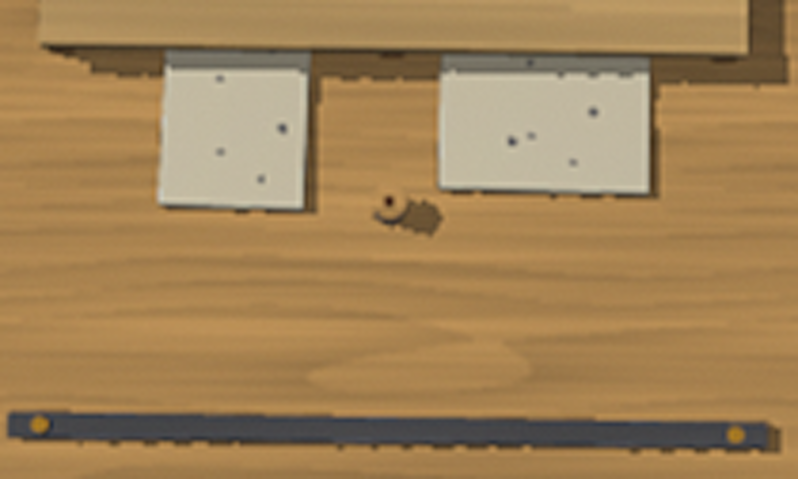

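Run:
```python
from h import *
P={"wNL":(439,187,12),"wNR":(649,192,12),"wRL":(441,58,12),"wRR":(649,60,12),"nNL":(159,204,12),"nNR":(304,208,12),"barL":(8,411,14),"barR":(769,423,14),"rL":(40,44,47),"rR":(748,53,47),"spool":(391,203,30),"hole1":(512,141,12),"hole2":(593,112,12)}
for k,(u,v,z) in P.items(): print(k,px2w("top",180+(u+.5)/3.8-.5,155+(v+.5)/3.8-.5,z))
```

```text
wNL [557.3 -61.9]
wNR [ 555.1 -191.1]
wRL [638.5 -62.9]
wRR [ 638.1 -192.2]
nNL [545.6 110.2]
nNR [543.7  21.1]
barL [418.2 198.4]
barR [ 413.9 -261.5]
rL [637.4 180.1]
rR [ 634.7 -247. ]
spool [544.4 -32.3]
hole1 [ 586.4 -106.9]
hole2 [ 605.  -157.1]
```

>>> play_rows(deltas=[[0,0,0,0,0,0.78],[0,0,0,0,0,0.78],[0,0,0,0,0,0.78],[0.75,-1,0,0,0,0],[0.75,-1,0,0,0,0],[0.75,-1,0,0,0,0],[0.75,-1,0,0,0,0],[0.75,-1,0,0,0,0],[0.75,-1,0,0,0,0],[0.75,-1,0.3,0,0,0],[0.75,-1,0.3,0,0,0],[0.75,-1,0.3,0,0,0]], hand=-1, grip_force=20)

```text
time_s: 1.65
tool_pos: [484.6, -282.5, 202.8]
orientation: [-3.142, 0.016, 0.0]
contact_force: [0.2, -0.0, 0.5]
opening: -0.001
grip_force: 0.0
```

>>> play_rows(deltas=[[0.7,-1,0.4,0,0,0],[0.7,-1,0.4,0,0,0],[0.7,-1,0.4,0,0,0],[0.7,-0.9,0.4,0,0,0],[0,0,0.8,0,0,0],[0,0,0.8,0,0,0],[0,0,0.4,0,0,0],[0,0,0,0,0,0]])

```text
time_s: 2.65
tool_pos: [596.4, -129.0, 57.9]
orientation: [-3.14, 0.016, 0.005]
contact_force: [-0.4, -0.5, -0.1]
opening: -0.0
grip_force: 0.0
```

Run:
```python
from cell import imaging
import cv2
cv2.imwrite("pics/w1.png",imaging.grab_frame("wrist"))
```

```text
(no output)
```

View pics/w1.png

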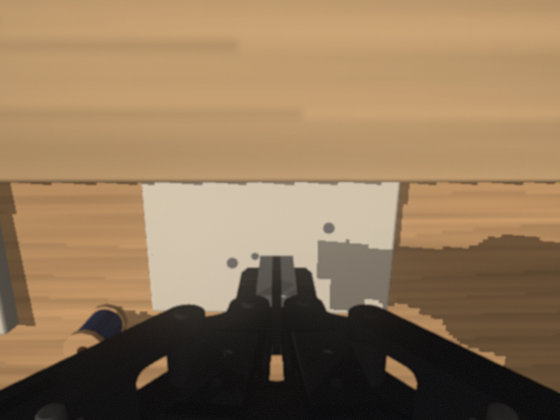

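The shut fingers at (277,270) sit centred over the wide board, which spans columns 145–400, with the riser edge at row 182. Next I'll lower until they touch.

>>> play_rows(deltas=[[0,0,0.5,0,0,0],[0,0,0.35,0,0,0],[0,0,0.07,0,0,0],[0,0,0,0,0,0]])

```text
time_s: 3.2
tool_pos: [597.3, -129.2, 22.1]
orientation: [-3.141, 0.016, 0.001]
contact_force: [-0.0, -0.2, -0.2]
opening: -0.002
grip_force: 0.0
```

>>> play_rows(deltas=[[0,0,0.04,0,0,0],[0,0,0,0,0,0]])

```text
time_s: 3.45
tool_pos: [597.7, -129.3, 21.3]
orientation: [3.141, -0.016, 0.001]
contact_force: [0.6, 0.2, -0.3]
opening: -0.001
grip_force: 0.0
```

>>> play_rows(deltas=[[0,0,0.04,0,0,0],[0,0,0,0,0,0]])

```text
time_s: 3.7
tool_pos: [597.9, -129.4, 20.1]
orientation: [3.141, -0.016, 0.002]
contact_force: [-0.4, -0.7, 2.6]
opening: 0.002
grip_force: 1.6
```

>>> play_rows(deltas=[[0,0,0.02,0,0,0],[0,0,0,0,0,0]])

```text
time_s: 3.95
tool_pos: [598.2, -129.5, 20.1]
orientation: [3.141, -0.015, 0.002]
contact_force: [-1.3, 0.1, 7.3]
opening: 0.0
grip_force: 3.4
```

>>> play_rows(deltas=[[0,0,0.03,0,0,0],[0,0,0,0,0,0],[-0.1,0,0,0,0,0],[-0.2,0,0,0,0,0],[-0.2,0,0,0,0,0]])

```text
time_s: 4.58
tool_pos: [580.4, -130.1, 20.1]
orientation: [3.139, -0.016, 0.012]
contact_force: [2.3, -0.6, 7.5]
opening: 0.002
grip_force: 3.5
```

>>> play_rows(deltas=[[0,0,0.02,0,0,0],[-0.2,0,0,0,0,0],[-0.2,0,0,0,0,0],[-0.2,0,0,0,0,0],[-0.2,0,0,0,0,0]])

```text
time_s: 5.2
tool_pos: [549.2, -130.2, 20.1]
orientation: [3.138, -0.016, 0.015]
contact_force: [3.5, -0.4, 9.7]
opening: -0.005
grip_force: 4.7
```

Run:
```python
from cell import imaging,telemetry
import cv2
im=imaging.grab_frame("top")[155:281,180:390]
cv2.imwrite("pics/crop2.png",cv2.resize(im,None,fx=3.8,fy=3.8,interpolation=cv2.INTER_CUBIC))
s=telemetry.sense();print(s["tool_pos"],s["contact_force"])
```

```text
[ 548.45419835 -130.20121708   20.05353706] [-0.11950044  0.230543   10.34285915]
```

View pics/crop2.png

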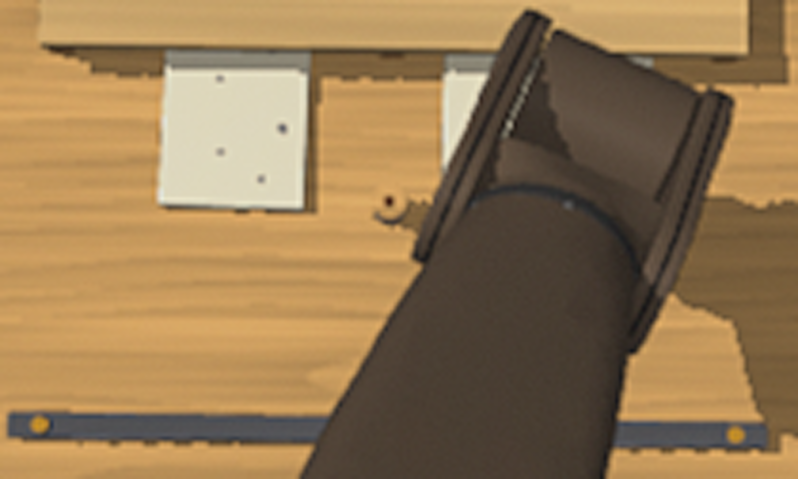

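The arm hides the board in the top view, though its left edge is still clear of the spool. The side camera should show the board better.

Run:
```python
from cell import imaging,telemetry
import cv2
im=imaging.grab_frame("side")[120:330,190:400]
cv2.imwrite("pics/s2.png",cv2.resize(im,(600,600),interpolation=cv2.INTER_CUBIC))
```

```text
(no output)
```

View pics/s2.png

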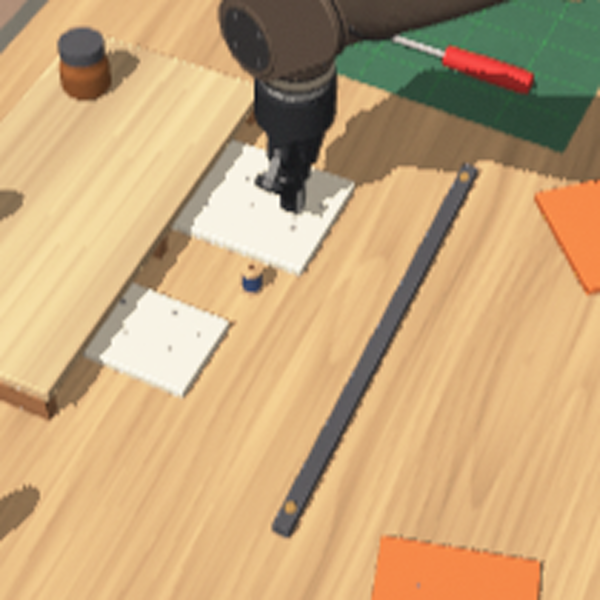

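The board follows the fingers: its near corners are at (302,272) and (353,183), and it clears the spool. I'll measure the gap left to the bar.

Run:
```python
from h import *
for k,(u,v,z) in {"NL":(301,269,12),"NR":(354,183,12),"barL":(273,525,14),"barR":(460,165,14),"nNR":(231,321,12),"nNL":(184,393,12)}.items(): print(k,px2w("side",190+u/2.857,120+v/2.857,z))
```

```text
NL [507.5 -63.9]
NR [ 504.9 -190.3]
barL [416.1 198.5]
barR [ 415.4 -257.3]
nNR [540.9  20.8]
nNL [543.5 111. ]
```

>>> play_rows(deltas=[[-0.2,0,0.01,0,0,0],[-0.2,0,0,0,0,0],[-0.2,0,0,0,0,0],[-0.2,0,0,0,0,0],[-0.2,0,0,0,0,0],[-0.2,0,0,0,0,0],[-0.2,0,0,0,0,0],[-0.2,0,0,0,0,0],[-0.2,0,0,0,0,0],[-0.1,0,0,0,0,0],[0,0,0,0,0,0]])

```text
time_s: 6.68
tool_pos: [473.6, -130.1, 20.0]
orientation: [3.137, -0.016, 0.015]
contact_force: [0.2, -0.6, 12.4]
opening: 0.001
grip_force: 6.6
```

>>> play_rows(deltas=[[-0.06,0,0,0,0,0],[-0.06,0,0,0,0,0],[-0.06,0,0,0,0,0],[0,0,0,0,0,0]])

```text
time_s: 7.18
tool_pos: [466.8, -130.1, 20.0]
orientation: [3.137, -0.016, 0.016]
contact_force: [1.9, -0.3, 12.3]
opening: 0.001
grip_force: 6.2
```

>>> play_rows(deltas=[[-0.06,0,0,0,0,0],[-0.06,0,0,0,0,0],[-0.06,0,0,0,0,0],[0,0,0,0,0,0]])

```text
time_s: 7.68
tool_pos: [459.7, -130.1, 20.0]
orientation: [3.137, -0.016, 0.017]
contact_force: [1.5, -0.4, 11.8]
opening: 0.002
grip_force: 6.3
```

>>> play_rows(deltas=[[-0.04,0,0,0,0,0],[-0.04,0,0,0,0,0],[0,0,0,0,0,0]])

```text
time_s: 8.05
tool_pos: [457.5, -130.1, 20.0]
orientation: [3.136, -0.018, 0.021]
contact_force: [5.6, 1.0, 9.3]
opening: 0.003
grip_force: 4.8
```

>>> play_rows(deltas=[[-0.04,0,0,0,0,0],[-0.04,0,0,0,0,0],[0,0,0,0,0,0]])

```text
time_s: 8.43
tool_pos: [454.7, -130.3, 20.1]
orientation: [3.136, -0.018, 0.023]
contact_force: [6.3, -0.5, 8.2]
opening: 0.002
grip_force: 4.0
```

Run:
```python
from cell import imaging,telemetry
import cv2
im=imaging.grab_frame("side")[160:300,260:400]
cv2.imwrite("pics/s3.png",cv2.resize(im,(600,600),interpolation=cv2.INTER_CUBIC))
s=telemetry.sense();print(s["tool_pos"],s["contact_force"])
```

```text
[ 454.7250416  -130.27660998   20.05745053] [6.22058629 0.62301636 7.42562155]
```

View pics/s3.png

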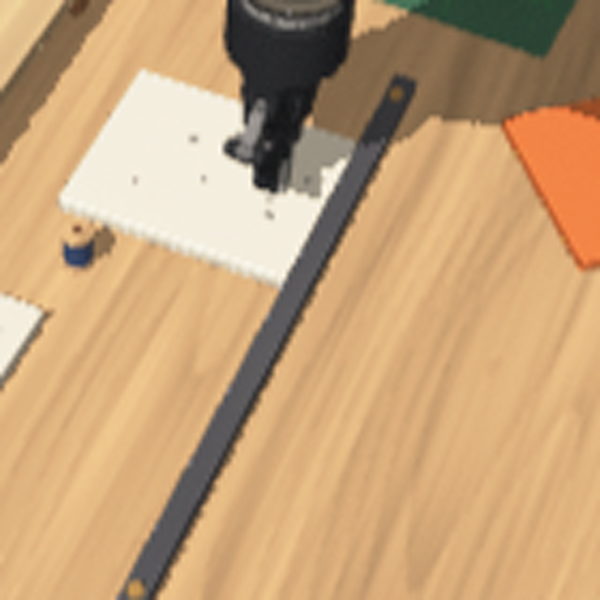

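The board's near edge lies along the bar's face from (285,280) to (360,140) with no visible gap, and the fingers are starting to slip, so it is fully seated. I'll lift straight off.

>>> play_rows(deltas=[[0,0,-0.1,0,0,0],[0,0,-0.3,0,0,0],[0,0,-0.8,0,0,0],[0,0,-1,0,0,0],[0,0,-1,0,0,0],[0,0.5,-1,0,0,0],[0,1,0,0,0,0],[0,1,0,0,0,0],[0,1,0,0,0,0],[0,1,0,0,0,0],[0,1,0,0,0,0],[0,0,0,0,0,0]])

```text
time_s: 9.98
tool_pos: [445.5, -349.5, 183.9]
orientation: [-3.141, 0.02, 0.002]
contact_force: [0.0, 0.1, 0.7]
opening: -0.0
grip_force: 0.0
```

Run:
```python
from cell import imaging,telemetry
import cv2
im=imaging.grab_frame("top")[155:281,180:390]
cv2.imwrite("pics/crop3.png",cv2.resize(im,None,fx=3.8,fy=3.8,interpolation=cv2.INTER_CUBIC))
s=telemetry.sense();print(s["tool_pos"],s["contact_force"])
```

```text
[ 445.60090376 -347.98541542  183.60328225] [-0.23453005  0.57307528 -0.00487156]
```

View pics/crop3.png

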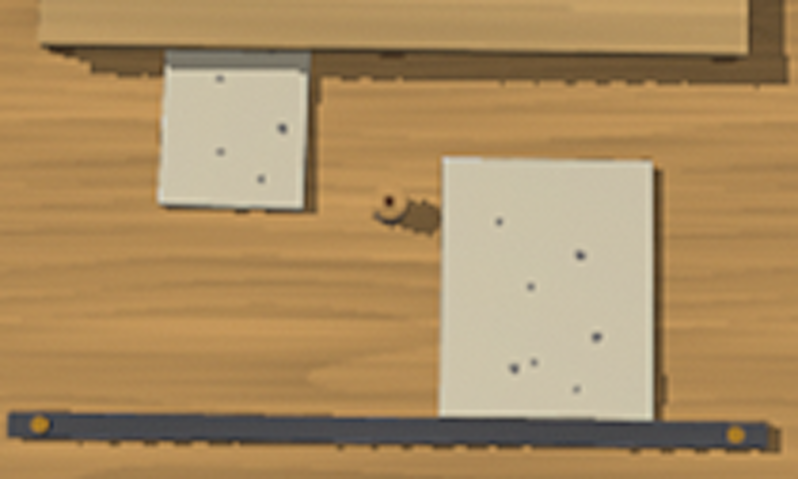

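The wide board's near edge (440–654, row 417–420) is flush along the bar. The narrow board and the spool haven't moved.

```bash
python3 -c "
from cell import workorder
print(workorder.finish_job())"
```

```text
the job is handed in; nothing more can be done
None
```

I dragged the wide board out so it lies flat with its near edge square against the stop bar, left the narrow board where it was, and handed the job in at about 10 s of robot time.

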